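# Set the stop on a binding sliding lid

## Task

The sliding lid of the wooden drying box binds at some unseen spot along its runners: slide it open until you feel it get tight, without forcing it, then ease it back about a centimetre so that it runs free. Then slide the wooden stop along the box's front rail right up against the lid's leading edge, so that the lid will not be pushed into the tight spot again. Leave the other things on the bench where they are.

Things in the scene. Friction and masses are not known exactly. Their poses are not given: they have to be found in the camera images.
- case: fixed open-topped box of light wood, 220 (x) x 440 (y) x 80 high, with white doll heads inside and a rail 12 wide along the top of each long side, rails' tops 92 above the bench. Origin under its centre; y is the long axis. The lid opens toward +y. The front rail is the one at -x, nearer the robot
- lid (a joint): how far the lid is open, m: 0 = at the box's -y end, grows toward +y; may start up to 0.03 open; stays where left. It drags with about 2.5 N. Somewhere between 0.055 and 0.130 there is an unseen tight spot: from there on the resistance grows by a further 3 N per mm; more than 18 N of this is forcing it
- lid_handle (a point): the lid is a wooden panel 194 (x) x 190 (y) x 6 thick lying between the rails, its top 87 above the bench. On it, at its centre, stands a dark wooden cleat 70 long (x), 14 thick (y), 24 high, by which it can be pushed either way. This point is the centre of the cleat's top, 111 above the bench; axes as the box's
- lid_edge (a point): point on the lid's leading (+y) edge, near the front rail, 84 above the bench, 95 from the cleat's centre line; this is where the stop meets the lid; axes as the box's
- lid_nose (a point): end of the lid's leading edge inside the rear rail's groove, 86 above the bench, level in y with lid_edge; it is here that the lid meets the tight spot, a springy bump 8 long hidden in the groove (snag_bump; its middle is 4 beyond first touch)
- stop (a joint): how far the stop has slid from the +y end of the box toward the lid (the box's -y), m. Drags with about 3 N and stays where left; it blocks the lid
- stop_top (a point): the stop is a dark wooden block astride the front rail, 48 (x) x 26 (y), rising from the rail to 125 above the bench, between the lid and the +y end of the box. This point is at its top, 125 above the bench, mid-length in y; the block reaches from 26 mm on its -x side to 22 mm on its +x side of it
- stop_face (a point): point on the stop's face toward the lid (13 from its middle), level with lid_edge; the gap to the lid is the distance from here to lid_edge along the box's y
- tape: loose roll of paper tape lying flat, outside diameter 90, hole 60, height 24; origin under its centre
- water_cup: loose blue ceramic cup, rim diameter 72, height 80; origin under its centre
- glove_box: loose cardboard box 120 x 75 x 60 high; origin under its centre
- brush: loose brush 170 long lying on the bench, about 20 high, handle toward its -x; origin under its centre

How it is judged:
By the outcome, as a careful person would: the job done as asked, in the order asked, and still so for the second after the job is handed in, with the robot touching nothing.
It also fails if it takes over 64 s, if anything falls off the work surface, if the arm or the gripper's body presses on something with over 40 N, if the wrist force passes 120 N, or if a joint passes its speed limit or range.

## Robot

A 6-joint arm with a two-finger parallel gripper is mounted at the origin on the work surface. World frame = base frame: x ahead of the robot, y to its left, z up, the work surface at z = 0. Lengths are in m, angles in rad, forces in N, time in s.
With the tool pointing down it reaches from about 0.275 to 0.975 m from the base axis. Payload 8.4 kg.
Tool frame: the origin (TCP) lies on the mounting face of the last link; the fingertips stand 190 mm ahead of it and the grasp point (between the pads) lies ctrl.grasp_offset ahead of it (ctrl.grasp_offset is the distance from the TCP to the grasp point, in m); z points along the fingers, y is the line along which they close (so a half turn about z gives the same grasp; the last joint's range is limited). The gripper opens to 92 mm and grips with 3 to 60 N. Pads are 20 mm wide; open, the fingers measure 128 mm over their backs; the gripper's body (75 mm by 189 mm) begins 69 mm behind the grasp point.
Start: joints at [1.194, 0.353, 1.633, -0, 1.155, -0.002], TCP at [0.229, 0.582, 0.405] pointing down, gripper open.
Joint ranges: [-2.63, 2.63], [-0.92, 2.1], [0.06, 2.66], [-1.3, 4.44], [0, 2.69], [-3.02, 3.02]. Speed limits (rad/s): [2.22, 2.22, 2.79, 3.14, 3.14, 3.14].

## Interface

Orientations are given as a 3x3 rotation matrix whose columns are the frame's x, y, z axes.
In Python, from rig import ctrl, optics gives the robot as it stands.
- The arm moves only by the shell command python3 -m handwheel 'ROWS'. ROWS is JSON, a list that holds one entry, the list of rows, each a list of 5 numbers: the finger opening in m, from 0 to 0.0919, then the shift along the tool's x, y, z in m, then the turn about the tool's z in rad. In form: [[[hand, x, y, z, roll], ...]]. A call has 1 to 20 rows; each row shifts and turns the commanded pose from where the row before left it, along the tool's axes as they then stand; what a row does not reach is not made up. A row lasts 1/12 s, in which the tool goes at most 41.7 mm and 7.16 degrees, less where a joint would pass 70% of its speed; a pose out of reach is approached as far as the arm can. A call is refused whole if a number of a shift passes 0.0417 or a number of a turn 0.125, either way. A call with a gripper value outside its range is refused whole. The fingers move at their own pace and stop on an object; the grip force is fixed at half the most. Time passes only in rows, so rows that do not move let the fingers close. It gives the time, the measured TCP pose, the force, the opening and the grip force at its end, in the units of the state.
- ctrl.read_state(): the state, without advancing time (a new reading comes with each control period).
- optics.snapshot(name): name is "scene" or "side" or "wrist"; returns a dict with "frame" (384x512x3 uint8, blue, green, red), "fovy" (degrees; the focal length in pixels is half the picture's height over the tangent of half this angle, whatever the lens; pixels are square), "cx", "cy" (the principal point, pixels), "extrinsics" (4x4, takes a point from camera to world coordinates). Camera axes: x right, y down, z forward; pixel columns grow to the right and rows downward; lengths in m; the calibration is good to about 2 mm. A picture is of the moment at which its call begins. There is no depth.
- ctrl.job_done(): hands the job in; it is judged then, once.
The state is a dict: "time": time; "qpos": joint angles; "joint_vel": joint speeds; "joint_torque": joint torques, N m; "eef_pos": TCP position; "tool_rot": TCP orientation; "wrist_force": force on the tool from outside, world axes, zero at the start; "ft_torque": the same for the moment, N m; "opening": opening from 0.0 (shut) to 1.0 (fully open); "gripper_force": force on a finger pad.
Only numpy, scipy, OpenCV 4.12 (cv2) and the standard library are available. Lean on these libraries where they do the work, as an engineer would, in place of code of your own. Each camera call takes 0.05 s, during which the arm holds its last target. There are 200 camera calls.

## Working session

There is one attempt and no reset: what is moved stays moved. The work goes in short steps, Python scripts to look and compute and a shell command to move; the robot and the scene stay as the last step left them, time stands still between calls to the robot, and variables do not carry over. Pictures are saved under pics/ and viewed, at most 10 in all, crops included, and the job is handed in when it is done.

```bash
ls; mkdir -p pics; python3 - <<'E'
from rig import ctrl, optics
import cv2, numpy as np
for n in ["scene","side","wrist"]:
    s=optics.snapshot(n); np.savez('pics/%s0.npz'%n,**s)
    cv2.imwrite('pics/%s0.png'%n,s['frame']); print(n,s['fovy'],s['cx'],s['cy'],np.round(s['extrinsics'],3).tolist())
st=ctrl.read_state(); print(ctrl.grasp_offset,st)
E
```

```text
pics
scene 51.40460222234842 259.15510031939317 197.73129455555713 [[0.528, 0.619, -0.582, 1.319], [0.849, -0.399, 0.346, -0.451], [-0.018, -0.677, -0.736, 1.023], [0.0, 0.0, 0.0, 1.0]]
side 42.709453931876794 258.8917641655529 180.62700230416644 [[-0.756, 0.432, -0.492, 1.374], [0.654, 0.492, -0.574, 0.92], [-0.006, -0.756, -0.654, 1.159], [0.0, 0.0, 0.0, 1.0]]
wrist 62.497869337276704 254.81502892925263 190.46223332086873 [[0.365, 0.904, 0.223, 0.166], [0.931, -0.354, -0.089, 0.606], [-0.001, 0.24, -0.971, 0.384], [0.0, 0.0, 0.0, 1.0]]
0.1714 {'time': 0.15, 'qpos': array([ 1.19362176e+00,  3.53490691e-01,  1.63393037e+00,  2.10264712e-05,
        1.15517991e+00, -2.40945878e-03]), 'joint_vel': array([-0.00141389, -0.00198777, -0.00266262,  0.00044735,  0.00086073,
        0.0011442 ]), 'joint_torque': array([ 4.75922593e-05, -5.94209754e+01, -3.34471679e+01,  6.99070771e-02,
        2.04780023e-02, -1.04051785e-04]), 'eef_pos': array([0.22872617, 0.58146853, 0.40414912]), 'tool_rot': array([[-9.30590514e-01,  3.66061667e-01, -3.89245049e-04],
       [ 3.66061874e-01,  9.30590049e-01, -9.30363036e-04],
       [ 2.16573246e-05, -1.00827479e-03, -9.99999491e-01]]), 'wrist_force': array([ 0.34786001,  0.85327051, -0.28570885]), 'ft_torque': array([0.00759445, 0.02323488, 0.0310821 ]), 'gripper_force': 0.0, 'opening': 1.001599715918918}
```

View pics/scene0.png

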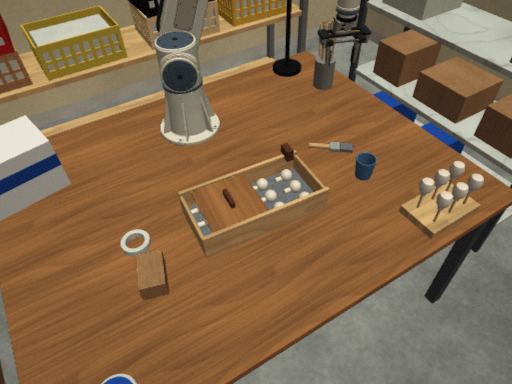

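View pics/side0.png

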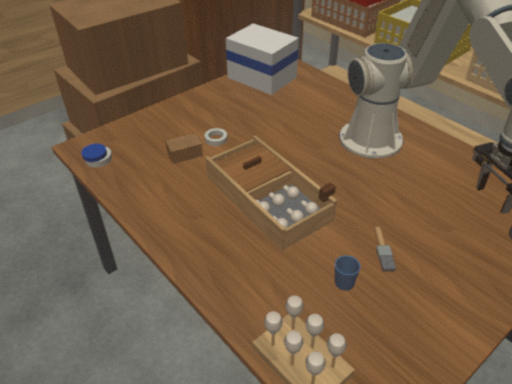

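The scene view shows the box with the cleat near (229,198) and the stop near (287,152). The side view has the cleat at (252,162) and the stop at (327,191). The arm is clear of both. I'll mask the dark parts next.

```bash
cat > h.py <<'E'
import numpy as np, cv2
def ray(s,u,v):
    f=s['frame'].shape[0]/2/np.tan(np.radians(float(s['fovy']))/2); E=s['extrinsics']
    d=E[:3,:3]@np.array([(u-s['cx'])/f,(v-s['cy'])/f,1]); return E[:3,3],d
def plane(s,u,v,z):
    o,d=ray(s,u,v); return o+d*(z-o[2])/d[2]
def proj(s,p):
    f=s['frame'].shape[0]/2/np.tan(np.radians(float(s['fovy']))/2); E=s['extrinsics']
    q=E[:3,:3].T@(np.asarray(p)-E[:3,3]); return np.array([s['cx']+f*q[0]/q[2],s['cy']+f*q[1]/q[2]])
def tri(a,ua,b,ub):
    o1,d1=ray(a,*ua);o2,d2=ray(b,*ub)
    t=np.linalg.lstsq(np.c_[d1,-d2],o2-o1,rcond=None)[0]
    p,q=o1+d1*t[0],o2+d2*t[1]; return (p+q)/2,np.linalg.norm(p-q)
E
python3 - <<'E'
from h import *
S={n:dict(np.load('pics/%s0.npz'%n)) for n in('scene','side')}
R={'scene':(170,135,170,120),'side':(195,130,150,120)}
c={}
for n,(x,y,w,h) in R.items():
    im=S[n]['frame'][y:y+h,x:x+w]; m=(im.max(2)<85).astype(np.uint8)
    k,l,st,ce=cv2.connectedComponentsWithStats(m)
    for i in range(1,k):
        if st[i,4]>15: print(n,st[i].tolist(),ce[i]+[x,y])
    c[n]=cv2.resize(im,(150*4 if 0 else w*4,h*4),interpolation=cv2.INTER_CUBIC)[:, :]
a=cv2.resize(c['scene'],(680,480))
cv2.imwrite('pics/cs.png',a); cv2.imwrite('pics/cd.png',c['side'])
E
```

```text
scene [111, 10, 13, 17, 121] [287.04958678 153.68595041]
scene [53, 56, 12, 17, 56] [228.57142857 200.48214286]
side [49, 28, 17, 11, 78] [252.14102564 163.26923077]
side [124, 57, 16, 15, 132] [325.46969697 194.09848485]
```

View pics/cs.png

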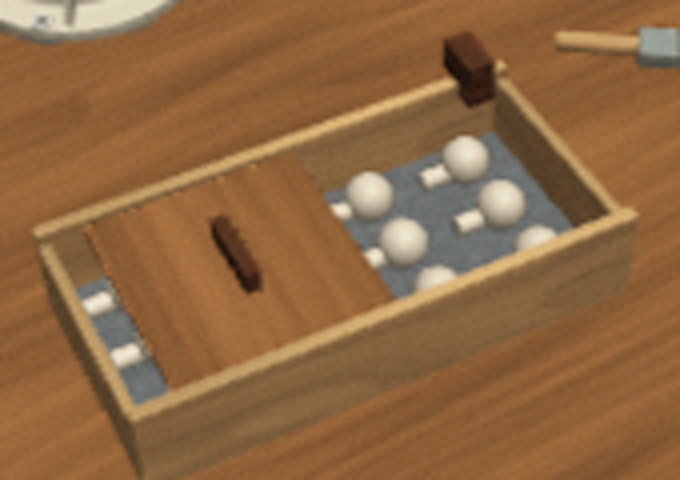

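View pics/cd.png

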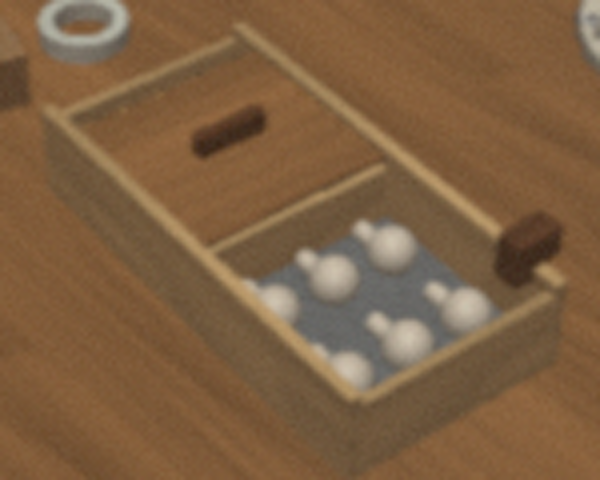

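The crops show the rail corners clearly in both views. In the scene crop they are A(35,232), B(135,418), C(636,212) and D(503,66). In the side crop they are A(240,25), B(45,108), C(355,402) and D(562,288). I'll ray-cast them.

```bash
python3 - <<'E'
from h import *
S={n:dict(np.load('pics/%s0.npz'%n)) for n in('scene','side')}
a,b=S['scene'],S['side']
P={'A':((35,232),(240,25),.092),'B':((135,418),(45,108),.092),'C':((636,212),(355,402),.092),'D':((503,66),(562,288),.092),
'cleat':((236,253),(229,131),.1),'stoptop':((469,48),(530,230),.125)}
r={}
for k,(u,v,z) in P.items():
    u=np.array(u)/4-.375+[170,135]; v=np.array(v)/4-.375+[195,130]
    t,e=tri(a,u,b,v); pa=plane(a,*u,z);pb=plane(b,*v,z); print(k,t.round(4),round(e,4),pa[:2].round(4),pb[:2].round(4)); r[k]=(pa+pb)[:2]/2
c=sum(r[k] for k in 'ABCD')/4
ydir=(r['C']+r['D']-r['A']-r['B']); L=np.linalg.norm(ydir)/2; ydir/=2*L
xd=(r['C']+r['B']-r['A']-r['D']); W=np.linalg.norm(xd)/2; xd/=2*W
print('c',c,'L,W',L,W,'yaw(deg) from y',np.degrees(np.arctan2(-ydir[0],ydir[1])),'from x',np.degrees(np.arctan2(xd[1],xd[0])))
X=np.array([ydir[1],-ydir[0]])
for k in r: print(k,'local',((r[k]-c)@X).round(4),((r[k]-c)@ydir).round(4))
E
```

```text
A [ 0.4183 -0.2202  0.0893] 0.0035 [ 0.4233 -0.2211] [ 0.4184 -0.2187]
B [ 0.6312 -0.2359  0.0918] 0.0049 [ 0.6343 -0.2362] [ 0.6283 -0.2373]
C [0.6645 0.2003 0.0896] 0.0019 [0.6673 0.1983] [0.665  0.2015]
D [0.4557 0.2166 0.087 ] 0.0031 [0.4624 0.2123] [0.4579 0.2191]
cleat [ 0.535  -0.098   0.0988] 0.0033 [ 0.5382 -0.0988] [ 0.5339 -0.098 ]
stoptop [0.456  0.1786 0.1244] 0.0013 [0.4574 0.1779] [0.4556 0.1787]
c [ 0.54461061 -0.01026054] L,W 0.4377137957299508 0.2088930602132539 yaw(deg) from y -4.856668963629884 from x -4.473197796963894
A local -0.1056 -0.2194
B local 0.1056 -0.2183
C local 0.1033 0.2197
D local -0.1033 0.218
cleat local -0.0011 -0.0885
stoptop local -0.1037 0.1805
```

```bash
python3 -m handwheel '[[[0.0919,0,0,0,-0.1],[0.0919,0,0,0,-0.1],[0.0919,0,0,0,-0.093]]]' && python3 -m handwheel '[[[0.0919,-0.018,-0.032,0,0],[0.0919,-0.018,-0.032,0,0],[0.0919,-0.018,-0.032,0,0],[0.0919,-0.018,-0.032,0,0],[0.0919,-0.018,-0.032,0,0],[0.0919,-0.018,-0.032,0,0],[0.0919,-0.018,-0.032,0,0],[0.0919,-0.018,-0.032,0,0],[0.0919,-0.018,-0.032,0,0],[0.0919,-0.018,-0.032,0,0],[0.0919,-0.018,-0.032,0,0],[0.0919,-0.018,-0.032,0,0],[0.0919,-0.018,-0.032,0,0],[0.0919,-0.018,-0.032,0,0],[0.0919,-0.018,-0.032,0,0],[0.0919,-0.018,-0.032,0,0],[0.0919,-0.018,-0.032,0,0],[0.0919,-0.018,-0.032,0,0],[0.0919,-0.018,-0.032,0,0],[0.0919,-0.018,-0.032,0,0]]]'; python3 -m handwheel '[[[0.0919,0,0,0,0],[0.0919,0,0,0,0],[0.0919,0,0,0,0]]]'; python3 - <<'E'
from rig import ctrl, optics
import cv2, numpy as np
s=optics.snapshot('wrist'); np.savez('pics/w1.npz',**s); cv2.imwrite('pics/w1.png',s['frame'])
st=ctrl.read_state(); print(st['eef_pos'],st['tool_rot'],st['wrist_force'])
E
```

```text
time: 0.4
eef_pos: [0.2288, 0.5815, 0.4044]
tool_rot: [[-0.997, 0.077, -0.0], [0.077, 0.997, -0.001], [0.0, -0.001, -1.0]]
wrist_force: [0.1, -0.1, 0.2]
opening: 1.001
gripper_force: 0.0
time: 2.07
eef_pos: [0.5356, -0.0876, 0.4046]
tool_rot: [[-0.997, 0.082, -0.0], [0.082, 0.997, 0.0], [0.0, 0.0, -1.0]]
wrist_force: [1.4, -0.0, 0.1]
opening: 0.999
gripper_force: 0.0
time: 2.32
eef_pos: [0.5349, -0.0855, 0.4042]
tool_rot: [[-0.997, 0.083, -0.001], [0.083, 0.997, 0.001], [0.001, 0.0, -1.0]]
wrist_force: [0.4, -0.2, 0.4]
opening: 1.001
gripper_force: 0.0
[ 0.5347817  -0.08493332  0.40438798] [[-9.96672059e-01  8.15098222e-02 -9.78084116e-04]
 [ 8.15093377e-02  9.96672440e-01  5.25388741e-04]
 [ 1.01765383e-03  4.43917290e-04 -9.99999384e-01]] [ 1.22962263  0.65150169 -0.16582566]
```

View pics/w1.png

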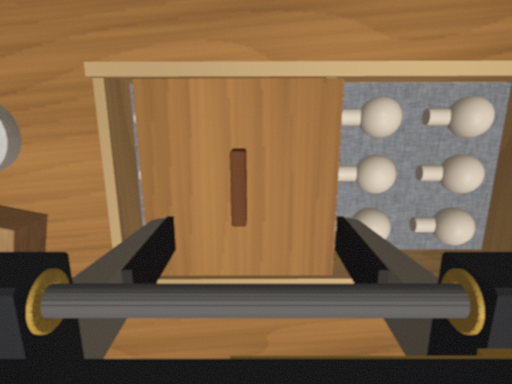

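The wrist view shows the lid panel with its cleat at about (238,188). The far rail's top runs along row 68, nearly level, and the lid's leading edge is near column 340. I'll compute the offsets from these.

```bash
python3 - <<'E'
from h import *
s=dict(np.load('pics/w1.npz')); im=s['frame']
m=np.zeros(im.shape[:2],np.uint8); m[130:245,215:270]=(im[130:245,215:270].max(2)<100)
ys,xs=np.nonzero(m); print(xs.min(),xs.max(),ys.min(),ys.max(),xs.mean(),ys.mean())
r=cv2.minAreaRect(np.c_[xs,ys].astype(np.float32)); print(r)
for v in (ys.min()+2,(ys.min()+ys.max())//2,ys.max()-2):
    q=xs[ys==v]; print(v,q.min(),q.max(), plane(s,q.min(),v,.111)[:2],plane(s,q.max()+1,v,.111)[:2])
print('far rail outer edge',[plane(s,u,v,.092)[:2].round(4).tolist() for u,v in[(88,63),(500,62)]])
# edge row per column
g=cv2.cvtColor(im,cv2.COLOR_BGR2GRAY).astype(int)
for u in (110,200,300,400,490):
    c=g[50:85,u]; k=50+np.argmax(np.diff(c)); print(u,k,plane(s,u,k+.5,.092)[:2].round(4))
E
```

```text
232 245 149 178 239.32608695652175 152.67391304347825
((238.5, 163.5), (29.0, 13.0), 90.0)
151 232 245 [ 0.49863253 -0.10228277] [ 0.49962151 -0.09024269]Traceback (most recent call last):
  File "<stdin>", line 7, in <module>
    return umr_minimum(a, axis, None, out, keepdims, initial, where)
ValueError: zero-size array to reduction operation minimum which has no identity
```

```bash
python3 - <<'E'
from h import *
s=dict(np.load('pics/w1.npz')); im=s['frame']
g=cv2.cvtColor(im,cv2.COLOR_BGR2GRAY).astype(int)
for v in (155,190,220):
    d=np.diff(g[v,222:258]); a=222+np.argmin(d)+1; b=222+np.argmax(d)+1; print(v,a,b,plane(s,a,v,.111)[:2].round(4),plane(s,b,v,.111)[:2].round(4),plane(s,(a+b)/2,v,.111)[:2].round(4))
for u in (238,):
    d=np.diff(g[140:240,u]); a=140+np.argmin(d)+1; b=140+np.argmax(d)+1; print(a,b,plane(s,u,a,.111)[:2],plane(s,u,b,.111)[:2])
for u in (110,200,300,400,490):
    k=50+np.argmax(np.diff(g[50:75,u])); print(u,k,plane(s,u,k+1,.092)[:2].round(4))
E
```

```text
155 230 246 [ 0.5019 -0.1044] [ 0.5031 -0.0905] [ 0.5025 -0.0974]
190 230 247 [ 0.533  -0.1075] [ 0.5342 -0.0924] [ 0.5336 -0.1   ]
220 232 247 [ 0.5611 -0.1085] [ 0.5622 -0.0949] [ 0.5617 -0.1017]
148 227 [ 0.49648696 -0.09687903] [ 0.56826284 -0.10368871]
110 61 [ 0.4156 -0.2013]
200 61 [ 0.4219 -0.1238]
300 60 [ 0.4282 -0.0376]
400 60 [0.4353 0.0486]
490 60 [0.4416 0.1262]
```

```bash
python3 -m handwheel '[[[0.0919,0.001,-0.015,0,0],[0.0919,0,0,0.02,0],[0.0919,0,0,0.02,0],[0.0919,0,0,0.02,0],[0.0919,0,0,0.02,0],[0.0919,0,0,0.02,0],[0.0919,0,0,0.012,0],[0.0919,0,0,0.01,0],[0.0919,0,0,0,0],[0.0919,0,0,0,0]]]' && python3 -m handwheel '[[[0.04,0,0,0,0],[0.04,0,0,0,0],[0.04,0,0,0,0],[0.025,0,0,0,0],[0.025,0,0,0,0]]]'; python3 - <<'E'
from rig import ctrl, optics
import cv2
s=optics.snapshot('wrist'); cv2.imwrite('pics/w2.png',s['frame'])
E
```

```text
time: 3.2
eef_pos: [0.533, -0.0998, 0.2828]
tool_rot: [[-0.997, 0.081, -0.001], [0.081, 0.997, 0.0], [0.001, 0.0, -1.0]]
wrist_force: [0.2, 0.7, -0.4]
opening: 0.996
gripper_force: 0.0
time: 3.62
eef_pos: [0.5332, -0.1006, 0.2831]
tool_rot: [[-0.997, 0.082, 0.001], [0.082, 0.997, -0.0], [-0.001, -0.0, -1.0]]
wrist_force: [-1.0, -0.3, 0.1]
opening: 0.655
gripper_force: 0.0
```

View pics/w2.png

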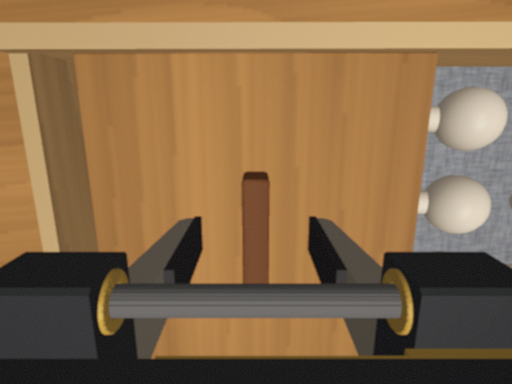

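The fingers straddle the cleat (columns 243–269) evenly. Closing on it now.

```bash
python3 -m handwheel '[[[0,0,0,0,0],[0,0,0,0,0],[0,0,0,0,0],[0,0,0,0,0],[0,0,0,0,0],[0,0,0,0,0],[0,0,0,0,0],[0,0,0,0,0],[0,0,0,0,0],[0,0,0,0,0]]]' && python3 -m handwheel '[[[0,0,0.003,0,0],[0,0,0.003,0,0],[0,0,0.003,0,0],[0,0,0.003,0,0],[0,0,0.003,0,0],[0,0,0.003,0,0]]]'
```

```text
time: 4.5
eef_pos: [0.5331, -0.1005, 0.2827]
tool_rot: [[-0.997, 0.082, -0.0], [0.082, 0.997, 0.0], [0.0, 0.0, -1.0]]
wrist_force: [-0.3, -0.4, 0.4]
opening: 0.15
gripper_force: 30.0
time: 5.0
eef_pos: [0.5346, -0.0822, 0.2827]
tool_rot: [[-0.997, 0.082, -0.0], [0.082, 0.997, -0.0], [0.0, -0.0, -1.0]]
wrist_force: [-0.9, -1.7, -1.1]
opening: 0.15
gripper_force: 30.0
```

```bash
for i in 1 2 3; do python3 -m handwheel '[[[0,0,0.0015,0,0],[0,0,0.0015,0,0]]]' | grep -E 'eef|wrist'; done
```

```text
eef_pos: [0.5348, -0.0793, 0.2827]
wrist_force: [0.2, -1.8, -0.4]
eef_pos: [0.535, -0.0765, 0.2827]
wrist_force: [-0.7, -2.6, -0.3]
eef_pos: [0.5353, -0.0735, 0.2827]
wrist_force: [-0.1, -3.1, -1.4]
```

I'll type each step myself and put a force check between steps that ends the chain if the lid gets tight.

```bash
cat > chk.py <<'E'
from rig import ctrl
import sys
s=ctrl.read_state(); R=s['tool_rot']; f=-(R[:,1]@s['wrist_force'])
print('t %.2f y %.4f push %.2f grip %.0f'%(s['time'],R[:,1]@s['eef_pos'],f,s['gripper_force'])); sys.exit(f>5.5)
E
python3 -m handwheel '[[[0,0,0.001,0,0],[0,0,0.001,0,0]]]' >/dev/null && python3 chk.py && python3 -m handwheel '[[[0,0,0.001,0,0],[0,0,0.001,0,0]]]' >/dev/null && python3 chk.py && python3 -m handwheel '[[[0,0,0.001,0,0],[0,0,0.001,0,0]]]' >/dev/null && python3 chk.py && python3 -m handwheel '[[[0,0,0.001,0,0],[0,0,0.001,0,0]]]' >/dev/null && python3 chk.py && python3 -m handwheel '[[[0,0,0.001,0,0],[0,0,0.001,0,0]]]' >/dev/null && python3 chk.py
```

```text
t 5.67 y -0.0276 push 3.08 grip 30False
```

```bash
sed -i 's/sys.exit(f>5.5)/sys.exit(int(f>5.5))/' chk.py
python3 -m handwheel '[[[0,0,0.001,0,0],[0,0,0.001,0,0]]]' >/dev/null && python3 chk.py && python3 -m handwheel '[[[0,0,0.001,0,0],[0,0,0.001,0,0]]]' >/dev/null && python3 chk.py && python3 -m handwheel '[[[0,0,0.001,0,0],[0,0,0.001,0,0]]]' >/dev/null && python3 chk.py && python3 -m handwheel '[[[0,0,0.001,0,0],[0,0,0.001,0,0]]]' >/dev/null && python3 chk.py && python3 -m handwheel '[[[0,0,0.001,0,0],[0,0,0.001,0,0]]]' >/dev/null && python3 chk.py && python3 -m handwheel '[[[0,0,0.001,0,0],[0,0,0.001,0,0]]]' >/dev/null && python3 chk.py && python3 -m handwheel '[[[0,0,0.001,0,0],[0,0,0.001,0,0]]]' >/dev/null && python3 chk.py && python3 -m handwheel '[[[0,0,0.001,0,0],[0,0,0.001,0,0]]]' >/dev/null && python3 chk.py
```

```text
t 5.83 y -0.0255 push 2.88 grip 30
t 6.00 y -0.0236 push 3.40 grip 30
t 6.17 y -0.0224 push 8.60 grip 30
```

```bash
python3 -m handwheel '[[[0,0,0,0,0],[0,0,0,0,0]]]' >/dev/null; python3 chk.py; python3 -m handwheel '[[[0,0,0.0005,0,0],[0,0,0,0,0]]]' >/dev/null; python3 chk.py
```

```text
t 6.33 y -0.0222 push 4.91 grip 30
t 6.50 y -0.0221 push 7.98 grip 30
```

```bash
python3 -m handwheel '[[[0,0,0.0007,0,0],[0,0,0,0,0]]]' >/dev/null; python3 chk.py; python3 -m handwheel '[[[0,0,0.0005,0,0],[0,0,0,0,0]]]' >/dev/null; python3 chk.py
```

```text
t 6.67 y -0.0217 push 9.40 grip 30
t 6.83 y -0.0214 push 9.58 grip 30
```

It is clearly tight: the push rises from 3 N to 9.5 N over about 2 mm. Easing back now.

```bash
python3 -m handwheel '[[[0,0,-0.002,0,0],[0,0,-0.002,0,0],[0,0,-0.002,0,0],[0,0,-0.002,0,0],[0,0,-0.002,0,0],[0,0,-0.001,0,0],[0,0,0,0,0],[0,0,0,0,0]]]' >/dev/null; python3 chk.py
```

```text
t 7.50 y -0.0310 push -1.38 grip 30
```

```bash
python3 -m handwheel '[[[0,0,-0.001,0,0],[0,0,0,0,0],[0,0,0,0,0]]]' >/dev/null; python3 chk.py; python3 -m handwheel '[[[0.06,0,0,0,0],[0.06,0,0,0,0],[0.06,0,0,0,0],[0.06,0,0,0,0],[0.06,0,0,0,0],[0.06,0,0,-0.02,0],[0.06,0,0,-0.03,0],[0.06,0,0,-0.03,0],[0.06,0,0,0,0],[0.06,0,0,0,0]]]';  python3 -m handwheel '[[[0,0.007,0.02,0,0],[0,0.007,0.02,0,0],[0,0.007,0.02,0,0],[0,0.007,0.02,0,0],[0,0.007,0.02,0,0],[0,0.007,0.02,0,0],[0,0.007,0.02,0,0],[0,0.007,0.02,0,0],[0,0.007,0.02,0,0],[0,0.007,0.02,0,0],[0,0.007,0.02,0,0],[0,0.007,0.02,0,0],[0,0.007,0.02,0,0],[0,0.006,0.015,0,0],[0,0.006,0.015,0,0],[0,0,0,0,0],[0,0,0,0,0]]]'; python3 - <<'E'
from rig import ctrl, optics
import cv2, numpy as np
for n in('wrist','side'):
    s=optics.snapshot(n); np.savez('pics/%s3.npz'%n,**s)
    cv2.imwrite('pics/%s3.png'%n,s['frame'])
E
```

```text
t 7.75 y -0.0319 push -2.78 grip 30
time: 8.58
eef_pos: [0.5356, -0.076, 0.3643]
tool_rot: [[-0.997, 0.082, 0.004], [0.082, 0.997, -0.001], [-0.004, -0.0, -1.0]]
wrist_force: [-0.3, -0.8, -0.5]
opening: 0.654
gripper_force: 0.0
time: 10.0
eef_pos: [0.4556, 0.2218, 0.3615]
tool_rot: [[-0.997, 0.08, -0.002], [0.08, 0.997, -0.001], [0.002, -0.001, -1.0]]
wrist_force: [-0.7, 0.6, -0.7]
opening: 0.008
gripper_force: 0.0
```

View pics/wrist3.png

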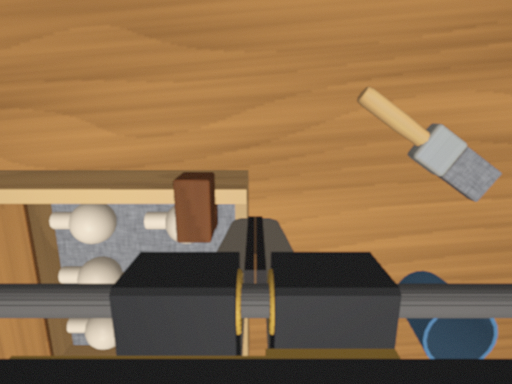

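The wrist view shows the stop's top spanning columns 177–215, rows 173–242. The closed fingers are to its right at +y, and the cup and brush are clear of the path. I'll check the stop and lid edge positions.

```bash
python3 - <<'E'
from h import *
s=dict(np.load('pics/wrist3.npz')); im=s['frame']; g=cv2.cvtColor(im,cv2.COLOR_BGR2GRAY).astype(int)
Y=np.array([.0805,.9968]);X=np.array([.9968,-.0805])
tcp=np.array([.4556,.2218]); print('tcp',tcp@X,tcp@Y)
for v in(185,215,232):
    d=np.diff(g[v,165:225]); a=165+np.argmin(d)+1; b=165+np.argmax(d)+1
    print(v,a,b,[(q[:2]@X).round(4).tolist() for q in(plane(s,a,v,.125),plane(s,b,v,.125))],[(q[:2]@Y).round(4).tolist() for q in(plane(s,a,v,.125),plane(s,b,v,.125))])
for v in(173,242): p=plane(s,196,v,.125)[:2]; print('x',p@X)
for v in (215,240,270): print(v,g[v,0:60].tolist())
E
```

```text
tcp 0.43628718 0.25776604000000003
185 209 215 [0.4187, 0.4187] [0.2251, 0.2293]
215 175 218 [0.4408, 0.4408] [0.1999, 0.2308]
232 177 214 [0.4538, 0.4538] [0.2006, 0.2276]
x 0.4101288184768203
x 0.4616041986574734
215 [130, 129, 130, 132, 130, 131, 131, 131, 133, 132, 132, 132, 133, 133, 134, 134, 134, 132, 131, 130, 129, 131, 131, 128, 116, 92, 74, 68, 76, 92, 99, 100, 100, 100, 101, 102, 104, 104, 107, 105, 108, 108, 110, 109, 112, 112, 111, 111, 110, 118, 144, 169, 180, 183, 182, 182, 182, 183, 182, 182]
240 [135, 134, 136, 132, 131, 131, 129, 130, 130, 129, 131, 130, 133, 131, 132, 133, 135, 135, 136, 136, 135, 134, 133, 130, 128, 127, 130, 132, 124, 103, 81, 68, 68, 83, 97, 100, 102, 104, 104, 102, 103, 104, 100, 99, 100, 99, 102, 104, 105, 109, 109, 110, 110, 111, 109, 112, 120, 134, 137, 142]
270 [137, 138, 138, 138, 135, 136, 134, 134, 135, 135, 132, 131, 129, 131, 129, 131, 132, 132, 135, 133, 134, 136, 137, 135, 136, 136, 134, 136, 132, 128, 126, 129, 129, 128, 113, 92, 74, 68, 75, 97, 104, 105, 104, 106, 106, 104, 105, 104, 103, 100, 102, 104, 101, 102, 104, 103, 101, 99, 110, 135]
```

```bash
python3 -m handwheel '[[[0,0,0,0.02,0],[0,0,0,0.02,0],[0,0,0,0.02,0],[0,0,0,0.011,0],[0,0,0,0,0],[0,0,0,0,0]]]' ; python3 -m handwheel '[[[0,0,-0.005,0,0],[0,0,-0.005,0,0],[0,0,-0.005,0,0],[0,0,-0.005,0,0],[0,0,0,0,0]]]'; python3 chk.py
```

```text
time: 10.6
eef_pos: [0.4563, 0.221, 0.2915]
tool_rot: [[-0.997, 0.082, -0.001], [0.082, 0.997, -0.001], [0.001, -0.001, -1.0]]
wrist_force: [-0.8, 1.0, 0.5]
opening: 0.004
gripper_force: 0.0
time: 11.02
eef_pos: [0.4546, 0.2009, 0.2923]
tool_rot: [[-0.997, 0.082, 0.001], [0.082, 0.997, 0.001], [-0.001, 0.001, -1.0]]
wrist_force: [0.5, -0.3, 0.0]
opening: 0.002
gripper_force: 0.0
t 11.02 y 0.2378 push 0.30 grip 0
```

```bash
python3 -m handwheel '[[[0,0,-0.004,0,0],[0,0,-0.004,0,0],[0,0,-0.004,0,0],[0,0,-0.006,0,0],[0,0,-0.008,0,0],[0,0,-0.008,0,0],[0,0,-0.008,0,0],[0,0,-0.008,0,0],[0,0,-0.008,0,0],[0,0,-0.008,0,0],[0,0,-0.008,0,0],[0,0,-0.008,0,0],[0,0,-0.008,0,0],[0,0,-0.008,0,0],[0,0,-0.006,0,0],[0,0,-0.004,0,0],[0,0,-0.002,0,0]]]'; python3 chk.py; python3 - <<'E'
from rig import optics
import cv2, numpy as np
s=optics.snapshot('wrist'); np.savez('pics/w4.npz',**s); cv2.imwrite('pics/w4.png',s['frame'])
E
```

```text
time: 12.43
eef_pos: [0.4454, 0.0914, 0.2916]
tool_rot: [[-0.997, 0.082, -0.0], [0.082, 0.997, -0.0], [0.0, -0.0, -1.0]]
wrist_force: [2.8, 3.4, 1.1]
opening: 0.003
gripper_force: 1.6
t 12.43 y 0.1277 push -3.63 grip 2
```

View pics/w4.png

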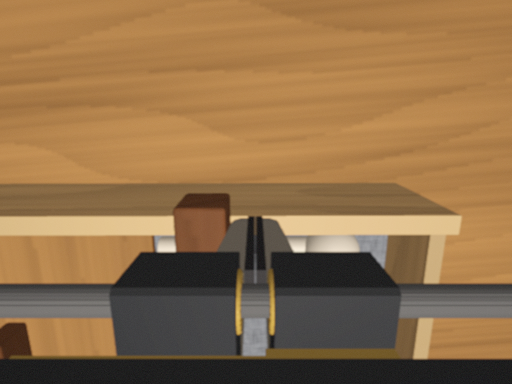

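The stop's lid-side face is at column 177 and the lid's edge at about column 154, so there is still a gap. I'll convert it to millimetres.

```bash
python3 - <<'E'
from h import *
s=dict(np.load('pics/w4.npz')); g=cv2.cvtColor(s['frame'],cv2.COLOR_BGR2GRAY).astype(int)
Y=np.array([.082,.9966])
print(g[242,146:182].tolist()); print(g[215,170:182].tolist(), g[232,225:236].tolist())
for u in(152,153,154,155): print('lid',plane(s,u,242,.087)[:2]@Y)
for u,v in((176,212),(231,212)): print('stop',plane(s,u,v,.125)[:2]@Y)
E
```

```text
[135, 134, 136, 137, 138, 130, 107, 87, 105, 136, 153, 161, 176, 186, 190, 190, 191, 190, 191, 189, 190, 190, 190, 189, 190, 190, 192, 186, 163, 125, 92, 89, 94, 96, 92, 95]
[144, 143, 134, 115, 92, 88, 91, 93, 93, 93, 93, 94] [86, 76, 81, 85, 87, 86, 86, 86, 85, 88, 89]
lid 0.06300756242915113
lid 0.0636336663110329
lid 0.06425976980782896
lid 0.06488587291953964
stop 0.08911219040011248
stop 0.11580641075258069
```

```bash
python3 -m handwheel '[[[0,0,-0.004,0,0],[0,0,-0.004,0,0],[0,0,-0.004,0,0],[0,0,-0.004,0,0],[0,0,-0.003,0,0],[0,0,-0.002,0,0]]]'>/dev/null; python3 chk.py;  python3 -m handwheel '[[[0,0,-0.0007,0,0],[0,0,-0.0007,0,0]]]'>/dev/null; python3 chk.py; python3 - <<'E'
from rig import optics
from h import *
s=optics.snapshot('wrist'); np.savez('pics/w5.npz',**s); g=cv2.cvtColor(s['frame'],cv2.COLOR_BGR2GRAY).astype(int)
a=cv2.resize(s['frame'][180:260,100:260],(800,400),interpolation=cv2.INTER_CUBIC); cv2.imwrite('pics/w5.png',a)
E
```

```text
t 12.98 y 0.1067 push -2.30 grip 2
t 13.15 y 0.1056 push -3.02 grip 2
```

View pics/w5.png

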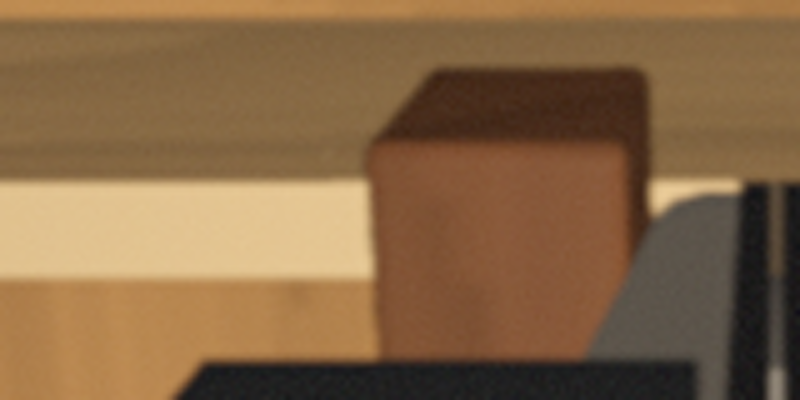

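The stop's top now hides the remaining gap, which is about 2–3 mm by the travel. I'll finish by feel.

```bash
sed -i 's/int(f>5.5)/int(abs(f)>4.7)/' chk.py
python3 -m handwheel '[[[0,0,-0.0005,0,0],[0,0,0,0,0]]]'>/dev/null; python3 chk.py && python3 -m handwheel '[[[0,0,-0.0005,0,0],[0,0,0,0,0]]]'>/dev/null && python3 chk.py && python3 -m handwheel '[[[0,0,-0.0005,0,0],[0,0,0,0,0]]]'>/dev/null && python3 chk.py && python3 -m handwheel '[[[0,0,-0.0005,0,0],[0,0,0,0,0]]]'>/dev/null && python3 chk.py && python3 -m handwheel '[[[0,0,-0.0005,0,0],[0,0,0,0,0]]]'>/dev/null && python3 chk.py
```

```text
t 13.37 y 0.1051 push -2.57 grip 1
t 13.53 y 0.1046 push -2.13 grip 1
t 13.70 y 0.1041 push -3.08 grip 1
t 13.87 y 0.1036 push -1.46 grip 1
t 14.03 y 0.1034 push -4.66 grip 2
```

```bash
python3 -m handwheel '[[[0,0,-0.0004,0,0],[0,0,0,0,0]]]'>/dev/null; python3 chk.py && python3 -m handwheel '[[[0,0,-0.0004,0,0],[0,0,0,0,0]]]'>/dev/null && python3 chk.py && python3 -m handwheel '[[[0,0,-0.0004,0,0],[0,0,0,0,0]]]'>/dev/null && python3 chk.py
```

```text
t 14.20 y 0.1031 push -5.78 grip 2
```

Contact: the push is 5.8 N, which is about the stop's drag plus the lid's. Backing away and raising to check.

```bash
python3 -m handwheel '[[[0,0,0.003,0,0],[0,0,0.008,0,0],[0,0,0.01,0,0],[0,0,0.01,0,0],[0,0,0,-0.02,0],[0,0,0,-0.03,0],[0,0,0,-0.03,0],[0,0,0,-0.03,0],[0,0,-0.03,-0.02,0],[0,-0.03,-0.03,0,0],[0,-0.03,-0.03,0,0],[0,-0.02,-0.02,0,0],[0,0,0,0,0],[0,0,0,0,0],[0,0,0,0,0]]]'; python3 - <<'E'
from rig import optics
from h import *
s=optics.snapshot('wrist'); np.savez('pics/w6.npz',**s); cv2.imwrite('pics/w6.png',s['frame'])
E
```

```text
time: 15.45
eef_pos: [0.5154, -0.0166, 0.4213]
tool_rot: [[-0.997, 0.082, -0.001], [0.082, 0.997, 0.0], [0.001, 0.0, -1.0]]
wrist_force: [-0.6, 1.2, 0.1]
opening: 0.008
gripper_force: 0.0
```

View pics/w6.png

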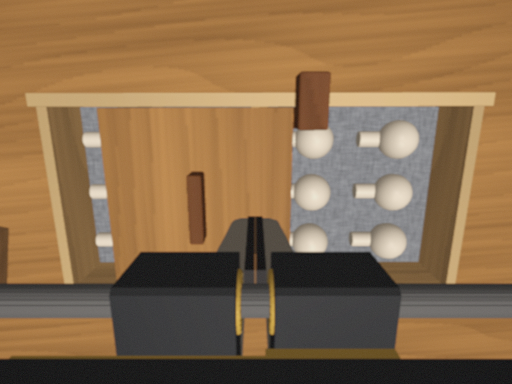

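The stop (columns 297–329) sits just beyond the lid's leading edge (about column 291), with the cleat at (196,208). I'll check the gap with height taken into account.

```bash
python3 - <<'E'
from h import *
s=dict(np.load('pics/w6.npz')); g=cv2.cvtColor(s['frame'],cv2.COLOR_BGR2GRAY).astype(int)
Y=np.array([.082,.9966])
for v in(112,118,124): print(v,g[v,284:306].tolist())
for v in(80,118,124): print('row',v,'lid',[round(float(plane(s,u,v,.087)[:2]@Y),4) for u in(290,292)],'stop',[round(float(plane(s,u,v,.125)[:2]@Y),4) for u in(296,298,300,329)])
for v in (185,200): 
    d=np.diff(g[v,180:212]); a=180+np.argmin(d)+1;b=180+np.argmax(d)+1; print('cleat',a,b,plane(s,(a+b)/2,v,.111)[:2]@Y)
E
```

```text
112 [128, 130, 131, 130, 127, 124, 128, 128, 121, 96, 60, 41, 37, 40, 51, 72, 83, 87, 87, 91, 87, 88]
118 [131, 131, 130, 127, 128, 125, 129, 129, 127, 105, 65, 38, 38, 39, 60, 73, 84, 88, 92, 89, 91, 89]
124 [132, 132, 130, 130, 126, 127, 125, 125, 113, 87, 53, 37, 33, 47, 64, 79, 84, 90, 89, 90, 91, 88]
row 80 lid [0.0587, 0.0606] stop [0.0597, 0.0613, 0.063, 0.087]
row 118 lid [0.0597, 0.0616] stop [0.0607, 0.0624, 0.0641, 0.0888]
row 124 lid [0.0598, 0.0618] stop [0.0608, 0.0625, 0.0642, 0.089]
cleat 187 204 -0.03014021554531614
cleat 202 205 -0.02316552553586941
```

No gap is visible: the lid's edge and the stop's face are both at about y = 0.0625. Handing in.

```bash
python3 -c "
from rig import ctrl; print(ctrl.job_done())"
```

```text
the job is handed in; nothing more can be done
None
```

I opened the lid until it got tight (about 9.5 N push), eased it back about 10.5 mm, and slid the stop up against its leading edge with no visible gap; the job is handed in and nothing else on the bench was touched.

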